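Screw down the picture press with its bar

TASK

A freshly mounted picture panel lies in the small green press: screw the press down firmly on it by pulling the red and steel collar clockwise (seen from above) with the yellow-handled bar, in two or more pulls, drawing the bar out and putting it into the next handy hole for each pull. Then take the bar out and lay it back on its wooden rest as it lay before. Leave the panel and everything else on the table where they are.

Things in the scene. Friction and masses are not known exactly. Their poses are not given: they have to be found in the camera images.
- press: Green press fixed to the table; origin on the table at its middle, x along the line of its two pillars. Bed 250 (x) x 220 mm, 30 mm high; beam 260 (x) x 55 mm, its top 150 mm above the table, pillar caps 12 mm more, collar on top of it in the middle. A 28 mm thick screw stands up to 30 mm above the collar's top.
- collar_mid (a point): Steel collar with red blocks round its waist, 110 mm across, 40 mm high. Point: on its upright axis, half-way up, 188 mm above the table. Six radial holes at this height, at 0, 60, ... 300 deg from the frame's x about its z (up); white stripes on top mark them. Holes are 18 mm wide and high, from the rim (55 mm from the axis) in to a floor 27 mm from it. The frame turns with the collar.
- collar (a joint): Turn of the collar, rad, growing clockwise seen from above; starts at 0 to 0.5. A radian lowers platen and pad 5.73 mm. The sprung pad touches the panel at about 2.3 and presses 34 N more per further radian (firm, over 8 N, from about 2.55); hard stop at 3.2. Turning takes about 0.25 N m, up to 0.5 near the stop; it stays where left and never rises or falls.
- pad: Cork pressing pad 165 x 130 mm under the steel platen, sprung, moving only up and down with it; origin at the centre of its underside.
- panel: Picture panel, pale wood with white paper on top, 175 x 190 x 16 mm, 0.45 kg, lying loose on the press's bed (30 mm above the table) under the pad; origin at the centre of its underside.
- bar_grip (a point): Centre of the bar's yellow handle, 90 mm long and 22 x 22 mm square. Out of its end, along +x of this frame, runs a round steel rod 10 mm thick, with a rounded end 125 mm from this point. z is up as it lies on its rest. The bar weighs about 0.16 kg (0.13 to 0.2) and balances within 25 mm of this point.
- bar_tip (a point): Rounded end of the bar's steel rod, 125 mm from the handle's centre along +x.
- rest_cradle (a point): The wooden rest fixed to the table: where the handle's centre lies when the bar is at home, 41 mm above the table; +x is the way the rod points. Base 190 x 70 x 10 mm; blocks 36 mm behind this point (top 30 mm up, under the handle) and 95 mm ahead (top 36 mm, under the rod), 12 mm long, with 12 mm high ears 46 mm apart.
- brush_mug: Blue mug with two brushes, 76 mm across, 165 mm high over all, bystander; origin at its underside.
- ink: Blue-labelled ink jar, 44 mm across, 60 mm high, bystander; origin at its underside.
- gouache: Green-labelled paint jar, 48 mm across, 55 mm high, bystander; origin at its underside.
- eraser: White eraser 45 x 22 x 13 mm, bystander; origin at its underside.
- tape: Roll of paper tape, 90 mm across, 24 mm high, bystander; origin at its underside.
- small_frame: Small framed picture lying flat, 150 x 120 x 14 mm, bystander; origin at its underside.
Things that resemble listed ones, but are neither listed nor needed, are in the scene too. Of the things that look like the part that bears rest_cradle, the larger one is meant.

How it is judged:
On the way, in this order (a step that is already met when the one before it is completed fails the run):
1. with the bar's rod in one of its holes, the collar is turned part of the way (horizontal distance between bar_tip and collar_mid below 0.05 m and z of bar_tip in the frame of collar_mid between -0.012 and 0.012 m and value of joint collar above 0.6 rad and not (contact force between pad and panel above 8 N)), for 0.1 s.
2. the bar is drawn out of the collar before the press is firm (horizontal distance between bar_tip and collar_mid above 0.058 m and not (contact force between pad and panel above 8 N)), for 0.1 s.
3. with the bar's rod in a hole again, the collar is turned until the pad presses the panel firmly (horizontal distance between bar_tip and collar_mid below 0.05 m and z of bar_tip in the frame of collar_mid between -0.012 and 0.012 m and contact force between pad and panel above 8 N), for 0.1 s.
At the end, for the whole second after the job is handed in: The pad presses the panel with more than 8 N; the bar lies on both blocks of its rest, rod pointing the same way as at first, handle centre within 35 mm (level) and 6 mm (height) of its cradle point and within 0.25 rad of its direction (contact force between pad and panel above 8 N and horizontal distance between bar_grip and rest_cradle below 0.035 m and z of bar_grip in the frame of rest_cradle between -0.006 and 0.006 m and x of bar_tip in the frame of rest_cradle above 0.085 m and angle between the x axis of bar_grip and the x axis of rest_cradle, either way round below 0.25 rad); the robot touches nothing.
It fails at once if the panel is shifted more than 20 mm (distance of panel from where it was at the start of the episode above 0.02 m).
It fails at once if the mug, a jar, the eraser, the tape or the small frame is moved more than 30 mm (distance of any of brush_mug, ink, gouache, eraser, tape, small_frame from where it was at the start of the episode above 0.03 m).
It also fails if it takes over 72 s, if anything falls off the work surface, if the arm or the gripper's body presses on something with over 40 N, if the wrist force passes 120 N, or if a joint passes its speed limit or range.

ROBOT

A 6-joint arm with a two-finger parallel gripper is mounted at the origin on the work surface. World frame = base frame: x ahead of the robot, y to its left, z up, the work surface at z = 0. Lengths are in m, angles in rad, forces in N, time in s.
With the tool pointing down it reaches from about 0.25 to 0.725 m from the base axis. Payload 4 kg.
Tool frame: the origin (TCP) lies midway between the tips of the shut fingers; the grasp point (between the pads) lies 19 mm behind it; z points along the fingers, y is the line along which they close (so a half turn about z gives the same grasp; the last joint's range is limited). The gripper opens to 85 mm and grips with 20 to 120 N. Pads are 22 mm wide; open, the fingers measure 114 mm over their backs; the gripper's body (76 mm by 85 mm) begins 54 mm behind the grasp point. The pads swing forward as they close: fully open they stand 13 mm farther back than shut.
Start: joints at [0, 0.241, 0.005, 1.335, 0, 1.571], TCP at [0.5, -0, 0.231] pointing down, gripper open.
Joint ranges: [-2.72, 2.72], [-1.05, 1.87], [-1.09, 1.28], [-1.99, 2.15], [-1.42, 1.44], [-3.14, 3.14]. Speed limits (rad/s): [2.79, 2.79, 3.14, 3.14, 3.14, 3.14].

INTERFACE

Orientations are given as a unit quaternion [x, y, z, w].
In Python, from workcell import monitor, vision, job gives the robot as it stands.
- The arm moves only by the tool move_arm, never from a script. Its argument "moves" is a list that holds one entry, the list of rows, each a list of 5 numbers: the shift along the world's x, y, z in m, then the turn about the world's z in degrees, then the opening in per cent of the stroke, from 0 (shut) to 100 (fully open). In form: [[[x, y, z, turn, gripper], ...]]. A call has 1 to 5 rows; each row is the pose to reach, as a shift and turn from the pose commanded when the call began; what a row does not reach only later rows make up. A row lasts 1/8 s, in which the tool goes at most 62.5 mm and 10.7 degrees, less where a joint would pass 70% of its speed; a pose out of reach is approached as far as the arm can. A call with a gripper value outside its range is refused whole. The fingers move at their own pace and stop on an object; the grip force is fixed at half the most. Time passes only in rows, so rows that repeat a pose let the fingers close. It gives the time, the measured TCP pose, the force, the opening and the grip force at its end, in the units of the state.
- monitor.get_obs(): the state, without advancing time (a new reading comes with each control period).
- vision.camera(name): name is "scene" or "side" or "wrist"; returns a dict with "color" (480x640x3 uint8, red, green, blue), "camera_matrix" (3x3 intrinsics, pixels), "eye" and "attitude" of the camera in the world; the wrist camera has in their place "hand_eye" (4x4, takes a point from camera to tool coordinates, whose origin is the TCP and whose axes are the flange's). Camera axes: x right, y up, looking along -z (the intrinsics and any distortion apply to the point x, -y, -z); pixel columns grow to the right and rows downward; lengths in m; the calibration is good to about 2 mm. A picture is of the moment at which its call begins: read the wrist's pose just before it. There is no depth.
- job.job_done(): hands the job in; it is judged then, once.
The state is a dict: "clock": time; "joint_pos": joint angles; "joint_vel": joint speeds; "tau": joint torques, N m; "eef_pos": TCP position; "tool_rot": TCP orientation; "ft_force": force on the tool from outside, world axes, zero at the start; "ft_torque": the same for the moment, N m; "grip_width": finger opening in m; "grasp_force": force on a finger pad.
Only numpy, scipy, OpenCV 4.12 (cv2) and the standard library are available. Lean on these libraries where they do the work, as an engineer would, in place of code of your own. Each camera call takes 0.05 s, during which the arm holds its last target. There are 200 camera calls.

## Working session

There is one attempt and no reset: what is moved stays moved. The work goes in short steps, Python scripts to look and compute and a tool call to move; the robot and the scene stay as the last step left them, time stands still between calls to the robot, and variables do not carry over. Pictures are saved under pics/ and viewed, at most 13 in all, crops included, and the job is handed in when it is done.

Besides the shell and the picture viewer there is one more tool, called after "Emit:" as name(argument=value, ...) on one line, values as JSON. move_arm: Moves the arm, as the interface text tells. Its arguments: {"type":"object","properties":{"moves":{"type":"array","items":{"type":"array","items":{"type":"array","items":{"type":"number"}}}}},"required":["moves"]}

```bash
mkdir -p pics; ls; cat > h.py <<'E'
import numpy as np, cv2
from workcell import monitor, vision, job
from scipy.spatial.transform import Rotation as R
def cam(n):
    o=monitor.get_obs(); c=vision.camera(n); K=np.array(c["camera_matrix"])
    if n=="wrist":
        T=np.eye(4);T[:3,:3]=R.from_quat(o["tool_rot"]).as_matrix();T[:3,3]=o["eef_pos"]
        W=T@np.array(c["hand_eye"]); Rm,e=W[:3,:3],W[:3,3]
    else:
        a=np.array(c["attitude"],float); e=np.array(c["eye"])
        Rm=a if a.shape==(3,3) else R.from_quat(a).as_matrix()
    return dict(img=c["color"][:,:,::-1].copy(),K=K,R=Rm,e=e,d=c.get("distortion"),keys=list(c))
def ray(c,u,v):
    x=np.linalg.solve(c["K"],[u,v,1.]); d=c["R"]@np.array([x[0],-x[1],-x[2]]); return d/np.linalg.norm(d)
def plane(c,u,v,z):
    d=ray(c,u,v); return c["e"]+d*(z-c["e"][2])/d[2]
def proj(c,p):
    q=c["R"].T@(np.array(p)-c["e"]); x=c["K"]@np.array([q[0],-q[1],-q[2]]); return x[:2]/x[2]
E
python3 - <<'E'
from h import *
for n in("scene","side"):
    c=cam(n); cv2.imwrite(f"pics/{n}0.png",c["img"]); print(n,c["keys"],c["d"],c["e"].round(3),c["K"].round(1).tolist())
E
```

```text
pics
scene ['color', 'camera_matrix', 'eye', 'attitude'] None [ 1.137 -0.702  0.98 ] [[621.6, 0.0, 327.3], [0.0, 621.6, 232.9], [0.0, 0.0, 1.0]]
side ['color', 'camera_matrix', 'eye', 'attitude'] None [-0.168 -0.694  0.775] [[488.1, 0.0, 314.1], [0.0, 488.1, 241.0], [0.0, 0.0, 1.0]]
```

View pics/scene0.png

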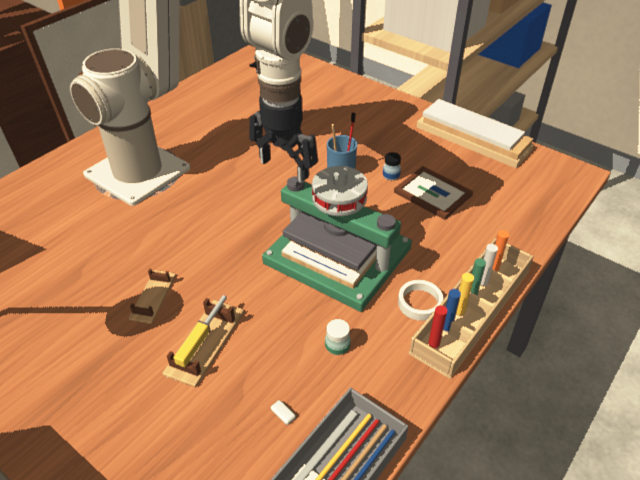

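View pics/side0.png

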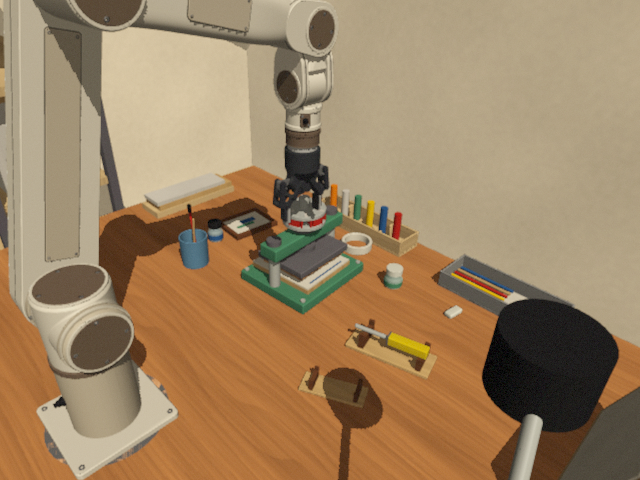

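The scene view shows the yellow bar on the larger rest, handle about (193,345) and rod tip about (223,300), the collar at (340,190), and the green press around (340,240). In the side view, the handle is at (408,345) and the collar at (305,217).

Candidates for the rest: the large one with the bar at scene (205,342), or the small empty one at (153,297). I choose the large one. Candidates for the bar: the yellow handle at (193,345), a yellow pencil at (345,440), or a yellow marker at (466,292). I choose the handle with the steel rod.

```bash
python3 - <<'E'
from h import *
roi={"scene":(150,290,250,390),"side":(340,310,450,385)}
C={}
for n,(x0,y0,x1,y1) in roi.items():
    c=cam(n);C[n]=c
    hsv=cv2.cvtColor(c["img"],cv2.COLOR_BGR2HSV)
    m=cv2.inRange(hsv,(22,170,110),(34,255,255)); k=np.zeros_like(m);k[y0:y1,x0:x1]=m[y0:y1,x0:x1]
    cnt=max(cv2.findContours(k,0,1)[0],key=cv2.contourArea); r=cv2.minAreaRect(cnt)
    M=cv2.moments(cnt);u,v=M["m10"]/M["m00"],M["m01"]/M["m00"]
    p=plane(c,u,v,.043); 
    pts=np.array([plane(c,*q[0],.043)[:2] for q in cnt],np.float32); rr=cv2.minAreaRect(pts)
    print(n,(u,v),r,p.round(4),rr)
    # steel collar top: low sat, bright + red
    red=cv2.inRange(hsv,(0,150,90),(6,255,255))|cv2.inRange(hsv,(174,150,90),(180,255,255))
    b=(300,160,380,225) if n=="scene" else (275,190,340,240)
    ys,xs=np.nonzero(red[b[1]:b[3],b[0]:b[2]]); print("red bbox",xs.min()+b[0],xs.max()+b[0],ys.min()+b[1],ys.max()+b[1])
s=C["scene"]
print("tip?",plane(s,225,298,.041).round(4), "side",plane(C["side"],357,328,.041).round(4))
# green press base corners
for n,q in(("scene",[(265,257),(361,300),(410,244)]),("side",[(243,272),(303,304),(362,266)])):
    print(n,[plane(C[n],*t,.03).round(3).tolist() for t in q])
a=s["img"][290:390,150:250]; b=s["img"][150:310,250:420]
cv2.imwrite("pics/crop1.png",np.hstack([cv2.resize(a,(400,400),interpolation=2),cv2.resize(b,(400,400),interpolation=2)]))
E
```

```text
scene (189.40451388888889, 350.5260416666667) ((194.25, 346.75), (12.727920532226562, 47.37614822387695), 45.0) [ 0.537  -0.3171  0.043 ] ((0.5267372131347656, -0.30586883425712585), (0.02567925490438938, 0.09354296326637268), 19.51181983947754)
red bbox 312 363 191 211
side (408.2320754716981, 345.5940251572327) ((407.9762268066406, 345.5624084472656), (42.719444274902344, 13.883817672729492), 20.854455947875977) [ 0.5253 -0.3059  0.043 ] ((0.5251418948173523, -0.3044707179069519), (0.04245704412460327, 0.08996908366680145), 15.615171432495117)
red bbox 289 325 214 227
tip? [ 0.4989 -0.1864  0.041 ] side [ 0.4891 -0.1935  0.041 ]
scene [[0.478, -0.046, 0.03], [0.708, -0.018, 0.03], [0.7, 0.178, 0.03]]
side [[0.444, 0.159, 0.03], [0.468, -0.042, 0.03], [0.694, -0.034, 0.03]]
```

View pics/crop1.png

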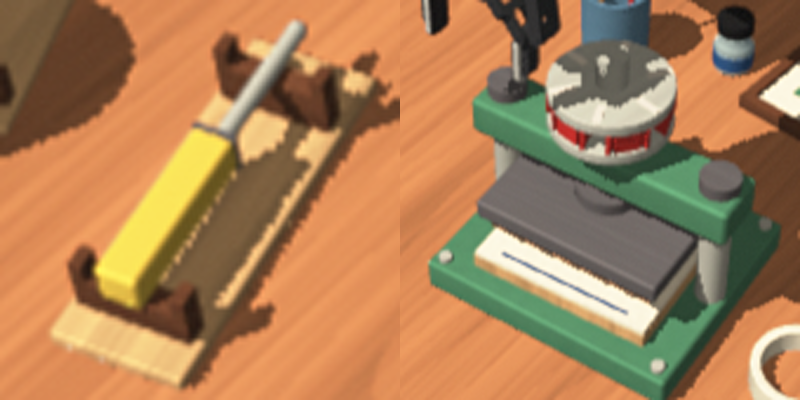

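The crop confirms the choice: a yellow handle with a steel rod on the larger rest, and the collar on top of the press. I'll raise the arm for a wrist view of both.

Emit:
move_arm(moves=[[[0,0,0.06,0,100],[0,-0.03,0.11,0,100],[0,-0.07,0.15,0,100],[0,-0.1,0.17,0,100],[0,-0.1,0.17,0,100]]])

```text
clock: 0.82
eef_pos: [0.5006, -0.1018, 0.4027]
tool_rot: [0.708, 0.706, 0.001, 0.001]
ft_force: [0.3, 0.4, -0.2]
grip_width: 0.0855
grasp_force: 0.0
```

```bash
python3 - <<'E'
from h import *
o=monitor.get_obs(); print(o["clock"],np.round(o["eef_pos"],4),np.round(o["joint_pos"],3)); print(R.from_quat(o["tool_rot"]).as_matrix().round(3).tolist(),o["grip_width"])
c=cam("wrist"); cv2.imwrite("pics/w1.png",c["img"]); print(c["e"],c["K"].tolist()); print(c["R"].round(2).tolist())
for p in [(.526,-.305,.041),(.58,.07,.208)]: print(proj(c,p))
s=cam("scene"); print("mug",plane(s,342,170,0),"ink",plane(s,392,175,0),"gou",plane(s,338,345,0))
E
```

```text
0.825 [ 0.5006 -0.1018  0.4027] [-0.201  0.264  0.477  1.781 -0.     1.374]
[[0.003, 1.0, 0.003], [1.0, -0.003, -0.001], [-0.001, 0.003, -1.0]] 0.085508466470918
[ 0.50128383 -0.01762124  0.54414887] [[373.39202302674363, 0.0, 319.47755580232655], [0.0, 373.39202302674363, 232.01580069738463], [0.0, 0.0, 1.0]]
[[1.0, 0.0, -0.0], [-0.0, 0.95, 0.32], [0.0, -0.32, 0.95]]
[334.84434989 304.39112785]
[418.32980977 -14.08700116]
mug [0.40598079 0.32773152 0.        ] ink [ 5.17911400e-01  3.89734221e-01 -1.11022302e-16] gou [ 0.72471498 -0.11545385  0.        ]
```

View pics/w1.png

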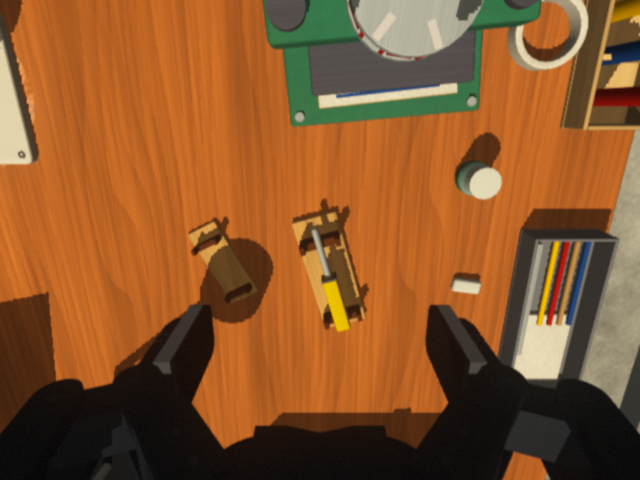

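The wrist view shows the bar with its handle at about (337,303) and rod tip at about (316,233), the small rest at (225,260), and the collar at the top edge. I'll measure the bar here, then look straight down on the collar.

```bash
cat >> h.py <<'E'
def bar(c,zt,roi=(0,640,0,480)):
    hsv=cv2.cvtColor(c["img"],cv2.COLOR_BGR2HSV); m=cv2.inRange(hsv,(20,150,90),(34,255,255))
    k=np.zeros_like(m); k[roi[2]:roi[3],roi[0]:roi[1]]=m[roi[2]:roi[3],roi[0]:roi[1]]
    cnt=max(cv2.findContours(k,0,1)[0],key=cv2.contourArea)
    pts=np.array([plane(c,*q[0],zt)[:2]*1000 for q in cnt],np.float32); rr=cv2.minAreaRect(pts)
    b=cv2.boxPoints(rr); e=sorted([(b[1]-b[0]),(b[2]-b[1])],key=np.linalg.norm)[1]
    if e@np.array([-.03,.1])<0:e=-e
    return np.array(rr[0])/1000,np.degrees(np.arctan2(e[1],e[0])),np.round(rr[1],1)
E
python3 - <<'E'
from h import *
c=cam("wrist"); print(bar(c,.052,(300,380,260,340)))
g=cv2.cvtColor(c["img"],cv2.COLOR_BGR2HSV)
# rod pixels: low saturation between handle and tip
k=np.zeros(g.shape[:2],np.uint8); k[225:290,300:345]=cv2.inRange(g,(0,0,90),(180,70,255))[225:290,300:345]
cnt=max(cv2.findContours(k,0,1)[0],key=cv2.contourArea); q=cnt[:,0]
t=q[q[:,1].argmin()]; print("tip px",t,plane(c,*t,.043)); M=cv2.moments(cnt);print("rod mid",plane(c,M["m10"]/M["m00"],M["m01"]/M["m00"],.043),len(q))
E
```

```text
(array([ 0.527935 , -0.3019689]), np.float32(104.8362), array([23.4, 85.3]))
tip px [314 231] [ 0.49335956 -0.18308641  0.043     ]
rod mid [ 0.50423802 -0.21739191  0.043     ] 100
```

Emit:
move_arm(moves=[[[0.02,0.05,0,0,100],[0.04,0.1,0,0,100],[0.06,0.15,0,0,100],[0.08,0.2,0,0,100],[0.08,0.2,0,0,100]]])

```text
clock: 1.6
eef_pos: [0.5801, 0.1049, 0.3981]
tool_rot: [0.704, 0.71, -0.002, -0.002]
ft_force: [-0.2, -0.7, 0.3]
grip_width: 0.0855
grasp_force: 0.0
```

```bash
python3 - <<'E'
from h import *
c=cam("wrist"); cv2.imwrite("pics/w2.png",c["img"]); print(c["e"]); print(monitor.get_obs()["joint_pos"])
E
```

```text
[0.58106225 0.18900768 0.53960379]
[ 1.75669132e-01  4.57662159e-01  7.50321289e-01  1.86772836e+00
 -7.06323620e-05  1.74136192e+00]
```

View pics/w2.png

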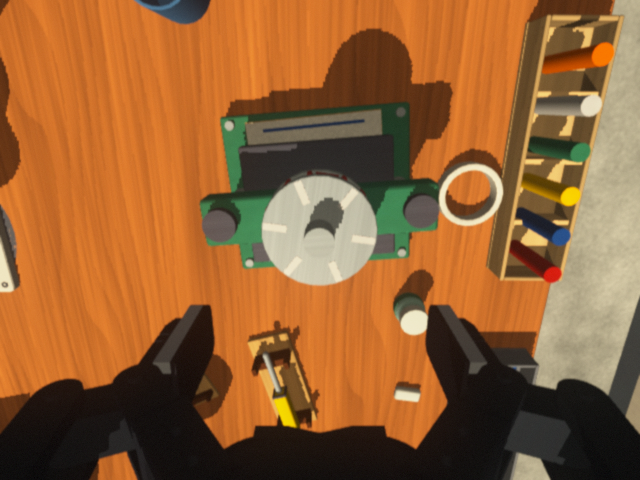

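The view shows the collar disk around (319,229) with white stripes at about (363,240), (335,270), (292,267), (274,229), (301,191) and (349,196). The pillar caps are at (220,226) and (421,211).

```bash
cat >> h.py <<'E'
def collar(c,g=(.578,.069)):
    hsv=cv2.cvtColor(c["img"],cv2.COLOR_BGR2HSV)
    u0=proj(c,[*g,.208]); m=cv2.inRange(hsv,(0,0,80),(180,60,255))
    X,Y=np.meshgrid(np.arange(640),np.arange(480)); 
    P=cv2.circle(np.zeros_like(m),tuple(int(t) for t in u0),70,255,-1)
    cnt=max(cv2.findContours(m&P,0,1)[0],key=cv2.contourArea); h=cv2.convexHull(cnt)
    pts=np.array([plane(c,*q[0],.208)[:2] for q in h]); 
    A=np.c_[2*pts,np.ones(len(pts))]; s=np.linalg.lstsq(A,(pts**2).sum(1),rcond=None)[0]; ctr=s[:2]; r=np.sqrt(s[2]+ctr@ctr)
    # stripes: sample ring radius 38..50 mm at z=.208
    a=np.radians(np.arange(0,360,1)); v=cv2.cvtColor(c["img"],cv2.COLOR_BGR2GRAY).astype(np.float32)
    prof=np.mean([[cv2.getRectSubPix(v,(1,1),tuple(map(float,proj(c,[ctr[0]+rr*np.cos(t),ctr[1]+rr*np.sin(t),.208]))))[0,0] for t in a] for rr in(.038,.042,.046,.05)],0)
    prof=prof-np.array([np.median(np.roll(prof,20-i)[:41]) for i in range(360)])
    f=prof.clip(0,None); ph=np.degrees(np.angle((f*np.exp(6j*a)).sum()))/6
    return ctr,r,ph%60
E
python3 - <<'E'
from h import *
c=cam("wrist"); ctr,r,ph=collar(c); print("collar",ctr,r,ph)
for q in[(363,240),(335,270),(292,267),(274,229),(301,191),(349,196)]:
    p=plane(c,*q,.208)[:2]-ctr; print(np.degrees(np.arctan2(p[1],p[0])).round(1),np.hypot(*p).round(4))
a,b=plane(c,220,226,.162),plane(c,421,211,.162); print("caps",a,b,(a+b)/2)
print(bar(c,.052,(250,320,380,427)))
E
```

```text
collar [0.57708175 0.07363287] 0.05894016283422131 51.92628356411921
-9.2 0.0451
-64.2 0.0427
-123.2 0.0424
175.2 0.0395
109.0 0.042
49.7 0.0463
caps [0.47430435 0.06471023 0.162     ] [0.68670015 0.08250483 0.162     ] [0.58050225 0.07360753 0.162     ]
(array([ 0.52584375, -0.29280692]), np.float32(105.66495), array([25.3, 68.2]))
```

Emit:
move_arm(moves=[[[-0.01,-0.06,0,3,100],[-0.02,-0.12,0,6,100],[-0.03,-0.18,0,9,100],[-0.04,-0.24,0,12,100],[-0.05,-0.3,0,15,100]]])

```text
clock: 2.33
eef_pos: [0.528, -0.2026, 0.4019]
tool_rot: [0.609, 0.793, 0.0, 0.0]
ft_force: [1.3, 0.2, -0.3]
grip_width: 0.0851
grasp_force: 0.0
```

Emit:
move_arm(moves=[[[0,-0.03,-0.05,0,100],[0,-0.06,-0.1,0,100],[0,-0.09,-0.15,0,100],[-0.003,-0.103,-0.2,0,100],[-0.003,-0.103,-0.2,0,100]]])

```text
clock: 2.95
eef_pos: [0.5223, -0.3028, 0.1968]
tool_rot: [0.61, 0.792, -0.001, -0.005]
ft_force: [0.0, 0.9, 0.2]
grip_width: 0.0849
grasp_force: 0.0
```

```bash
python3 - <<'E'
from h import *
o=monitor.get_obs(); m=R.from_quat(o["tool_rot"]).as_matrix(); print(o["clock"],np.round(o["eef_pos"],4),"tool x yaw",np.degrees(np.arctan2(m[1,0],m[0,0])),m[:,2].round(3))
c=cam("wrist"); cv2.imwrite("pics/w3.png",c["img"]); print(bar(c,.052))
g=cv2.cvtColor(c["img"],cv2.COLOR_BGR2HSV); print(proj(c,(.4946,-.183,.041)),proj(c,(.5265,-.303,.052)))
E
```

```text
2.95 [ 0.5223 -0.3028  0.1968] tool x yaw 104.79074156443988 [-0.01   0.005 -1.   ]
(array([ 0.52758307, -0.30275775]), np.float32(105.45767), array([22.2, 85. ]))
[324.09644869  50.16494955] [323.8257232  219.15718372]
```

View pics/w3.png

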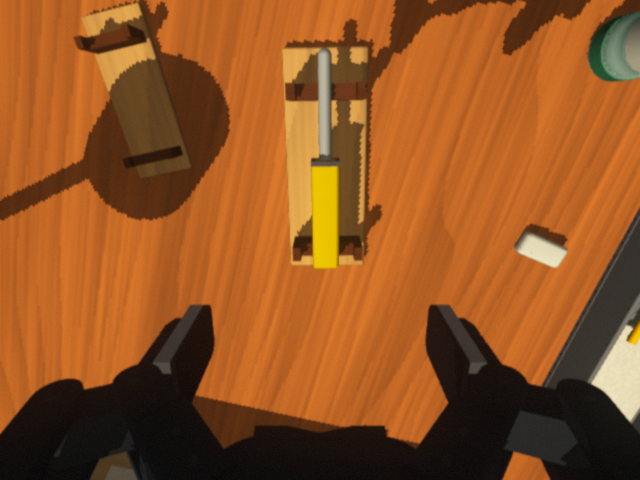

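The handle is centred under the gripper at (325,215), with the tip at (324,50). That puts the handle centre at about (0.527, -0.302). I'll descend and grasp.

Emit:
move_arm(moves=[[[0,0.001,-0.05,0,100],[0,0.001,-0.1,0,100],[0,0.001,-0.14,0,100],[0,0.001,-0.168,0,100],[0,0.001,-0.175,0,100]]])

```text
clock: 3.62
eef_pos: [0.5281, -0.3019, 0.0277]
tool_rot: [0.608, 0.794, 0.0, 0.001]
ft_force: [0.8, -0.2, 0.9]
grip_width: 0.0854
grasp_force: 0.0
```

Emit:
move_arm(moves=[[[0,0,0,0,60],[0,0,0,0,25],[0,0,0,0,10],[0,0,0,0,10],[0,0,0,0,10]]])

```text
clock: 4.25
eef_pos: [0.5278, -0.3026, 0.0277]
tool_rot: [0.609, 0.793, 0.0, 0.001]
ft_force: [-0.6, 0.7, 6.8]
grip_width: 0.0211
grasp_force: 59.6
```

Emit:
move_arm(moves=[[[0,0,0.05,0,10],[0.02,0.03,0.095,2,10],[0.05,0.07,0.13,4,10],[0.08,0.115,0.149,6,10],[0.105,0.15,0.149,8,10]]])

```text
clock: 4.88
eef_pos: [0.6339, -0.1504, 0.1775]
tool_rot: [0.551, 0.834, 0.001, 0.002]
ft_force: [-0.3, -0.4, -1.6]
grip_width: 0.0211
grasp_force: 59.2
```

Emit:
move_arm(moves=[[[0.026,0.041,0,0,10],[0.026,0.041,0,0,10],[0.026,0.041,0,0,10]]])

```text
clock: 5.25
eef_pos: [0.6574, -0.1108, 0.1743]
tool_rot: [0.552, 0.834, -0.001, -0.001]
ft_force: [-0.4, -1.3, -0.7]
grip_width: 0.021
grasp_force: 59.3
```

```bash
python3 - <<'E'
from h import *
o=monitor.get_obs(); m=R.from_quat(o["tool_rot"]).as_matrix(); print(o["clock"],np.round(o["eef_pos"],4),"tool x yaw",np.degrees(np.arctan2(m[1,0],m[0,0])),m[:,2].round(3),np.round(o["joint_pos"],2))
L=[]
for n in("scene","side"):
    c=cam(n); L.append(c); cv2.imwrite(f"pics/{n}1.png",c["img"]); u=proj(c,(.61,0.0045,.188)); print(n,u)
    x,y=map(int,u); L[-1]["crop"]=cv2.resize(c["img"][y-50:y+50,x-50:x+50],(400,400),interpolation=2)
cv2.imwrite("pics/crop2.png",np.hstack([l["crop"] for l in L]))
E
```

```text
5.25 [ 0.6574 -0.1108  0.1743] tool x yaw 113.03214696615241 [-0.002 -0.    -1.   ] [-0.17  0.61  0.42  1.38 -0.    1.  ]
scene [329.636338   214.73699457]
side [332.5913991 219.7700129]
```

View pics/crop2.png

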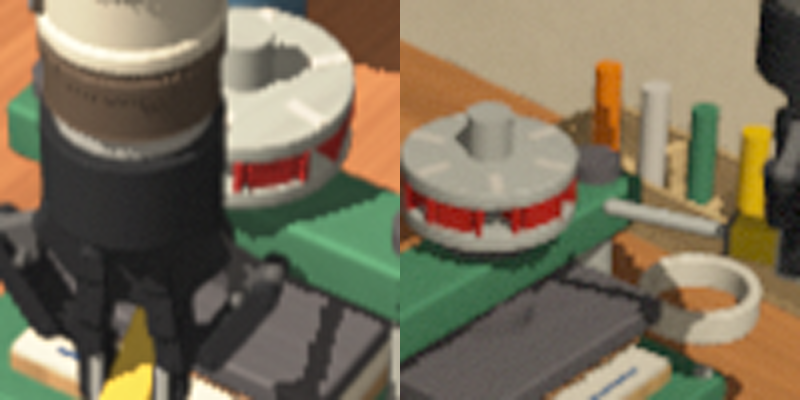

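```bash
python3 - <<'E'
from h import *
c=cam("side")
for t in(-127,-67):
    a=np.radians(t); print(t,"hole",proj(c,(.58+.055*np.cos(a),.0735+.055*np.sin(a),.188)).round(1),"stripe r.042",proj(c,(.58+.042*np.cos(a),.0735+.042*np.sin(a),.208)).round(1))
print("screw top",proj(c,(.58,.0735,.238)))
g=cv2.cvtColor(c["img"],cv2.COLOR_BGR2HSV); print(g[218:229:2,298:312,2])
w=cam("wrist"); cv2.imwrite("pics/w4.png",w["img"]); a=np.radians(-67)
for r in(.03,.042,.055): print(r,proj(w,(.58+r*np.cos(a),.0735+r*np.sin(a),.208)).round(1))
print("tip",proj(w,(.6085,.0043,.188)))
E
```

```text
-127 hole [307.  224.6] stripe r.042 [306.5 214.7]
-67 hole [324.8 218.2] stripe r.042 [320.2 210. ]
screw top [304.57993177 195.7061884 ]
[[155 159 162 166 169 171 169 172 171 173 172 166 164 165]
 [137 142 140 146 152 155 156 150 143 145 150 145 146 151]
 [154 139 120 148 157  93  71  67  70  82  87  98 143 160]
 [152 133 102 146 153  95  82 110 123  84  80 100 147 155]
 [152 148 142 145 168 168 168 168 169 171 160 135 146 166]
 [171 173 163 155 169 170 170 171 171 172 176 175 173 171]]
0.03 [ 317.2 -356.3]
0.042 [ 317.4 -273.5]
0.055 [ 317.6 -192.4]
tip [315.36454245 -50.34033761]
```

View pics/w4.png

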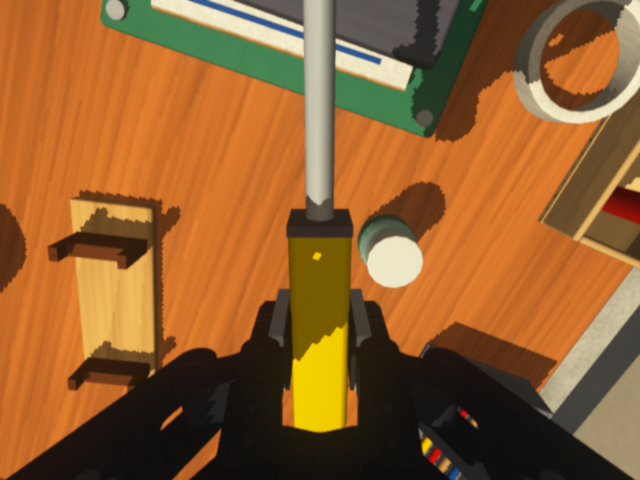

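Wrist view: the bar lies straight in the grip, handle at about (320,330) and rod along column 318. In the side view the tip is at (334,220), as predicted. Inserting.

Emit:
move_arm(moves=[[[-0.006,0.014,0,0,10],[-0.012,0.028,0,0,10],[-0.0176,0.0415,0,0,10],[-0.0176,0.0415,0,0,10]]])

```text
clock: 5.95
eef_pos: [0.6398, -0.0678, 0.1757]
tool_rot: [0.551, 0.835, -0.0, -0.0]
ft_force: [0.3, 0.3, -1.1]
grip_width: 0.0208
grasp_force: 59.3
```

```bash
cat >> h.py <<'E'
def arc(p0,a0,angs,r=None,c=(.58,.0735)):
    # commanded handle xy now, current angle, list of angles -> shift rows
    p0=np.array(p0); r=r or np.hypot(*(p0-c))
    for a in angs:
        q=np.array(c)+r*np.array([np.cos(np.radians(a)),np.sin(np.radians(a))])-p0; print(a,q.round(4).tolist(),a-a0)
E
python3 -c "
from h import *
arc((.6404,-.0695),-67,[-75,-84,-93,-102,-111]);a=np.radians(-111)
arc((.58+.1552*np.cos(a),.0735+.1552*np.sin(a)),-111,[-118,-126,-134,-142])"
```

```text
-75 [-0.0202, -0.0069] -8
-84 [-0.0442, -0.0114] -17
-93 [-0.0685, -0.012] -26
-102 [-0.0927, -0.0088] -35
-111 [-0.116, -0.0019] -44
-118 [-0.0172, 0.0079] -7
-126 [-0.0356, 0.0193] -15
-134 [-0.0522, 0.0333] -23
-142 [-0.0667, 0.0493] -31
```

Emit:
move_arm(moves=[[[-0.0202,-0.0069,0,-8,10],[-0.0442,-0.0114,0,-17,10],[-0.0685,-0.012,0,-26,10],[-0.0927,-0.0088,0,-35,10],[-0.116,-0.0019,0,-44,10]]])

```text
clock: 6.58
eef_pos: [0.5255, -0.0724, 0.1761]
tool_rot: [0.826, 0.563, 0.001, 0.002]
ft_force: [3.4, -0.3, -2.4]
grip_width: 0.0211
grasp_force: 59.2
```

Emit:
move_arm(moves=[[[-0.0172,0.0079,0,-7,10],[-0.0356,0.0193,0,-15,10],[-0.0522,0.0333,0,-23,10],[-0.0667,0.0493,0,-31,10],[-0.0667,0.0493,0,-31,10]]])

```text
clock: 7.2
eef_pos: [0.4574, -0.0225, 0.176]
tool_rot: [0.945, 0.327, 0.0, 0.001]
ft_force: [-0.6, -2.8, -1.2]
grip_width: 0.0209
grasp_force: 59.4
```

```bash
python3 - <<'E'
from h import *
o=monitor.get_obs(); m=R.from_quat(o["tool_rot"]).as_matrix(); print(o["clock"],np.round(o["eef_pos"],4),"yaw",np.degrees(np.arctan2(m[1,0],m[0,0])),np.round(o["joint_pos"],2),o["grip_width"],np.round(o["ft_force"],1))
p=np.array(o["eef_pos"])[:2]-(.58,.0735); print(np.hypot(*p),np.degrees(np.arctan2(p[1],p[0])))
c=cam("side");s=cam("scene")
cv2.imwrite("pics/crop3.png",np.hstack([cv2.resize(c["img"][170:270,250:350],(400,400),interpolation=2),cv2.resize(s["img"][150:250,290:390],(400,400),interpolation=2)]))
for t in(-142,-82,-22): 
    a=np.radians(t)
    for n,k in(("side",c),("scene",s)): print(t,n,"stripe",proj(k,(.58+.042*np.cos(a),.0735+.042*np.sin(a),.208)).round(1),"hole",proj(k,(.58+.055*np.cos(a),.0735+.055*np.sin(a),.188)).round(1))
E
```

```text
7.2 [ 0.4574 -0.0225  0.176 ] yaw 38.11497166944836 [-0.05  0.19 -0.21  1.17 -0.    2.43] 0.02093590116397274 [-0.6 -2.8 -1.2]
0.15569087580931132 -141.92763042414165
-142 side stripe [301.9 214.7] hole [301.  224.5]
-142 scene stripe [317.6 182.4] hole [311.  190.2]
-82 side stripe [318.  211.8] hole [322.  220.6]
-82 scene stripe [328.4 194.3] hole [325. 206.]
-22 side stripe [320.  203.9] hole [324.4 210.1]
-22 scene stripe [350.2 194.4] hole [353.4 206.1]
```

View pics/crop3.png

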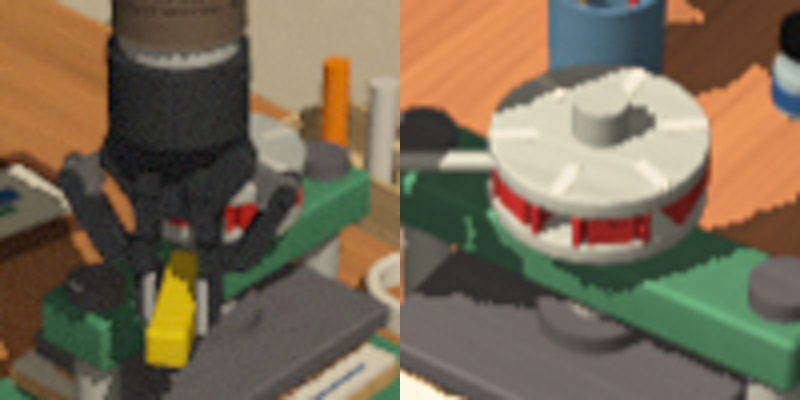

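The side crop shows the handle pulled round to about -142°. In the scene crop the rod is in a hole at its left, and the next handy hole is at about (329,205). I'll draw out and measure the hole phase.

Emit:
move_arm(moves=[[[-0.012,-0.009,0,0,10],[-0.025,-0.02,0,0,10],[-0.037,-0.029,0,0,10],[-0.037,-0.029,0,0,10]]])

```text
clock: 7.8
eef_pos: [0.4195, -0.0519, 0.1753]
tool_rot: [0.946, 0.325, -0.0, -0.0]
ft_force: [-0.5, -0.2, -1.9]
grip_width: 0.0209
grasp_force: 59.3
```

```bash
cat >> h.py <<'E'
def phase(c,ctr=(.58,.0735),arcs=None):
    a=np.radians(np.arange(0,360,.5)); v=cv2.cvtColor(c["img"],cv2.COLOR_BGR2GRAY).astype(np.float32)
    P=np.mean([[cv2.getRectSubPix(v,(1,1),tuple(map(float,proj(c,[ctr[0]+rr*np.cos(t),ctr[1]+rr*np.sin(t),.208]))))[0,0] for t in a] for rr in(.036,.039,.042,.045)],0)
    P=P-np.array([np.median(np.take(P,range(i-40,i+41),mode="wrap")) for i in range(720)])
    from scipy.signal import find_peaks
    pk,_=find_peaks(np.convolve(np.r_[P,P,P],np.ones(9)/9,"same")[720:1440],height=3,distance=50)
    return [(round(p/2-(360 if p>360 else 0),1),round(float(P[p]))) for p in pk]
E
python3 - <<'E'
from h import *
c=cam("scene"); print(phase(c)); arc((.58-.2029*np.cos(np.radians(38)),.0735-.2029*np.sin(np.radians(38))),-142,[-132,-122,-112,-102,-92])
E
```

```text
[(np.float64(46.0), 25), (np.float64(103.0), 25), (np.float64(161.0), 24), (np.float64(-140.0), 22), (np.float64(-76.0), 30), (np.float64(-14.0), 26)]
-132 [0.0241, -0.0259] 10
-122 [0.0524, -0.0472] 20
-112 [0.0839, -0.0632] 30
-102 [0.1177, -0.0735] 40
-92 [0.1528, -0.0779] 50
```

Emit:
move_arm(moves=[[[0.0241,-0.0259,0,10,10],[0.0524,-0.0472,0,20,10],[0.0839,-0.0632,0,30,10],[0.1177,-0.0735,0,40,10],[0.1528,-0.0779,0,50,10]]])

```text
clock: 8.48
eef_pos: [0.575, -0.1296, 0.1751]
tool_rot: [0.718, 0.697, 0.0, 0.0]
ft_force: [0.7, 0.0, -2.0]
grip_width: 0.0211
grasp_force: 59.4
```

```bash
python3 - <<'E'
from h import *
p=(.4207+.1528,-.0511-.0779); arc(p,-92,[-84,-77.],.2029); arc(p,-92,[-77.],.1552)
a=np.radians(-77); q=(.58+.1552*np.cos(a),.0735+.1552*np.sin(a)); arc(q,-77,[-86,-95,-104,-113,-122])
a=np.radians(-122); q=(.58+.1552*np.cos(a),.0735+.1552*np.sin(a)); arc(q,-122,[-130,-138,-146,-155,-163])
E
```

```text
-84 [0.0277, 0.0007] 8
-77.0 [0.0521, 0.0048] 15.0
-77.0 [0.0414, 0.0513] 15.0
-86 [-0.0241, -0.0036] -9
-95 [-0.0484, -0.0034] -18
-104 [-0.0725, 0.0006] -27
-113 [-0.0956, 0.0084] -36
-122 [-0.1172, 0.0196] -45
-130 [-0.0175, 0.0127] -8
-138 [-0.0331, 0.0278] -16
-146 [-0.0464, 0.0448] -24
-155 [-0.0584, 0.066] -33
-163 [-0.0662, 0.0862] -41
```

Emit:
move_arm(moves=[[[0.0277,0.0007,0,8,10],[0.0521,0.0048,0,15,10],[0.0521,0.0048,0,15,10],[0.0485,0.0203,0,15,10],[0.0465,0.0292,0,15,10]]])

```text
clock: 9.1
eef_pos: [0.6188, -0.0986, 0.1754]
tool_rot: [0.623, 0.783, -0.0, -0.0]
ft_force: [-0.6, -0.0, -1.4]
grip_width: 0.0205
grasp_force: 59.5
```

Emit:
move_arm(moves=[[[-0.0025,0.011,0,0,10],[-0.0051,0.0221,0,0,10],[-0.0051,0.0221,0,0,10]]])

```text
clock: 9.48
eef_pos: [0.6146, -0.0766, 0.1757]
tool_rot: [0.622, 0.783, 0.0, 0.0]
ft_force: [0.5, -0.1, -1.7]
grip_width: 0.0209
grasp_force: 59.5
```

Emit:
move_arm(moves=[[[-0.0241,-0.0036,0,-9,10],[-0.0484,-0.0034,0,-18,10],[-0.0725,0.0006,0,-27,10],[-0.0956,0.0084,0,-36,10],[-0.1172,0.0196,0,-45,10]]])

```text
clock: 10.1
eef_pos: [0.4986, -0.0594, 0.1761]
tool_rot: [0.877, 0.481, 0.001, 0.002]
ft_force: [3.3, -0.3, -2.2]
grip_width: 0.0207
grasp_force: 59.5
```

Emit:
move_arm(moves=[[[-0.0175,0.0127,0,-8,10],[-0.0331,0.0278,0,-16,10],[-0.0464,0.0448,0,-24,10],[-0.0584,0.066,0,-33,10],[-0.0662,0.0862,0,-41,10]]])

```text
clock: 10.72
eef_pos: [0.432, 0.0266, 0.176]
tool_rot: [0.99, 0.144, 0.001, 0.002]
ft_force: [3.1, -5.3, -2.0]
grip_width: 0.0209
grasp_force: 59.6
```

```bash
python3 - <<'E'
from h import *
o=monitor.get_obs(); print(o["clock"],np.round(o["eef_pos"],4),np.round(o["joint_pos"],2),o["grip_width"],np.round(o["ft_force"],1))
p=np.array(o["eef_pos"])[:2]-(.58,.0735); print(np.hypot(*p),np.degrees(np.arctan2(p[1],p[0])))
s=cam("scene"); print(phase(s))
cv2.imwrite("pics/crop4.png",cv2.resize(s["img"][150:310,250:420],(680,600),interpolation=2))
E
```

```text
10.725 [0.432  0.0266 0.176 ] [ 0.06  0.14 -0.27  1.16 -0.    2.92] 0.02086445990727177 [ 3.1 -5.3 -2. ]
0.15527878171992968 -162.42019572434555
[(np.float64(29.0), 22), (np.float64(86.5), 22), (np.float64(144.0), 23), (np.float64(-157.5), 26), (np.float64(-95.5), 24), (np.float64(-32.0), 25)]
```

View pics/crop4.png

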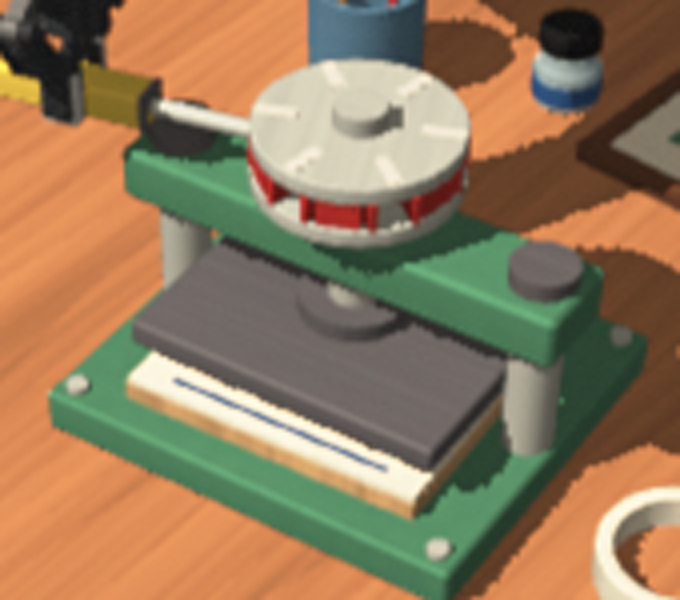

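The scene crop shows the platen down on the panel, with the rod in the left hole at about (310,180). The collar has turned about 147° in total, so about 2.77 rad. I'll add 4° for margin.

Emit:
move_arm(moves=[[[-0.0028,0.0105,0,-4,10],[-0.0028,0.0105,0,-4,10],[-0.0028,0.0105,0,-4,10]]])

```text
clock: 11.15
eef_pos: [0.4289, 0.0371, 0.1756]
tool_rot: [0.994, 0.114, 0.0, 0.001]
ft_force: [-1.6, -4.8, 1.0]
grip_width: 0.0204
grasp_force: 59.9
```

```bash
python3 - <<'E'
from h import *
o=monitor.get_obs(); print(o["clock"],np.round(o["eef_pos"],4),np.round(o["joint_pos"],2),np.round(o["ft_force"],1))
print(phase(cam("scene")))
E
```

```text
11.15 [0.4289 0.0371 0.1756] [ 0.09  0.14 -0.27  1.16 -0.    3.  ] [-1.6 -4.8  1. ]
[(np.float64(23.5), 22), (np.float64(81.5), 23), (np.float64(138.0), 24), (np.float64(-163.0), 26), (np.float64(-101.0), 23), (np.float64(-38.0), 26)]
```

Emit:
move_arm(moves=[[[0.0005,-0.003,0,1,10],[-0.015,-0.007,0,1,10],[-0.031,-0.011,0,1,10],[-0.048,-0.014,0,1,10],[-0.048,-0.014,0,1,10]]])

```text
clock: 11.82
eef_pos: [0.3786, 0.0247, 0.1752]
tool_rot: [0.993, 0.122, -0.001, -0.0]
ft_force: [1.0, -0.9, -1.9]
grip_width: 0.0207
grasp_force: 59.5
```

Emit:
move_arm(moves=[[[0,-0.045,0,9,10],[0,-0.09,0,18,10],[0.015,-0.13,0,28,10],[0.04,-0.17,0,38,10],[0.07,-0.21,0,48,10]]])

```text
clock: 12.45
eef_pos: [0.4516, -0.1867, 0.1755]
tool_rot: [0.856, 0.518, 0.001, 0.0]
ft_force: [1.3, -0.0, -1.8]
grip_width: 0.0213
grasp_force: 59.7
```

Emit:
move_arm(moves=[[[0.025,-0.035,-0.01,10,10],[0.045,-0.06,-0.03,20,10],[0.065,-0.09,-0.05,30,10],[0.0765,-0.114,-0.08,40,10],[0.0765,-0.114,-0.1,43,10]]])

```text
clock: 13.08
eef_pos: [0.528, -0.3009, 0.0732]
tool_rot: [0.608, 0.794, 0.0, -0.0]
ft_force: [-1.0, 0.6, -1.9]
grip_width: 0.0206
grasp_force: 59.6
```

```bash
python3 - <<'E'
from h import *
o=monitor.get_obs(); m=R.from_quat(o["tool_rot"]).as_matrix(); print(o["clock"],np.round(o["eef_pos"],4),"yaw",np.degrees(np.arctan2(m[1,0],m[0,0])),np.round(o["joint_pos"],2))
E
```

```text
13.075 [ 0.528  -0.3009  0.0732] yaw 105.07116704628584 [-0.52  0.56  0.06  1.07  0.    0.79]
```

Emit:
move_arm(moves=[[[0,-0.003,-0.02,0,10],[0,-0.003,-0.035,0,10],[0,-0.003,-0.044,0,10],[0,-0.003,-0.047,0,10],[0,-0.003,-0.047,0,10]]])

```text
clock: 13.7
eef_pos: [0.5276, -0.3024, 0.0288]
tool_rot: [0.609, 0.793, 0.0, 0.0]
ft_force: [0.7, -0.4, -2.0]
grip_width: 0.0208
grasp_force: 59.6
```

Emit:
move_arm(moves=[[[0,0,-0.001,0,10],[0,0,-0.002,0,10],[0,0,-0.002,0,10]]])

```text
clock: 14.08
eef_pos: [0.5278, -0.3027, 0.0277]
tool_rot: [0.609, 0.793, 0.0, 0.001]
ft_force: [-0.9, 0.9, 5.0]
grip_width: 0.021
grasp_force: 60.6
```

Contact now: Fz went from -2 to +5 N, at the same height as when it was grasped. Releasing and retreating.

Emit:
move_arm(moves=[[[0,0,0,0,30],[0,0,0,0,60],[0,0,0,0,100],[0,0,0,0,100],[0,0,0,0,100]]])

```text
clock: 14.7
eef_pos: [0.5272, -0.3024, 0.0262]
tool_rot: [0.609, 0.793, -0.0, -0.0]
ft_force: [0.7, -0.3, 0.5]
grip_width: 0.0853
grasp_force: 0.0
```

Emit:
move_arm(moves=[[[0,0,0.03,0,100],[0,0,0.08,0,100],[0,0,0.13,0,100],[0,0,0.177,0,100],[0,0,0.177,0,100]]])

```text
clock: 15.32
eef_pos: [0.5297, -0.3038, 0.2087]
tool_rot: [0.609, 0.793, 0.001, 0.005]
ft_force: [0.7, -0.4, -0.4]
grip_width: 0.0856
grasp_force: 0.0
```

```bash
python3 - <<'E'
from h import *
o=monitor.get_obs(); print(o["clock"],np.round(o["eef_pos"],4),o["grip_width"],np.round(o["ft_force"],1))
c=cam("wrist"); print(bar(c,.052)); print(phase(cam("scene")))
cv2.imwrite("pics/w5.png",c["img"])
E
```

```text
15.325 [ 0.5297 -0.3038  0.2087] 0.08557887632803514 [ 0.7 -0.4 -0.4]
(array([ 0.52906036, -0.30249734]), np.float32(105.478516), array([21.9, 84. ]))
[(np.float64(22.5), 16), (np.float64(81.0), 16), (np.float64(138.5), 18), (np.float64(-162.0), 18), (np.float64(-100.0), 17), (np.float64(-38.0), 18)]
```

View pics/w5.png

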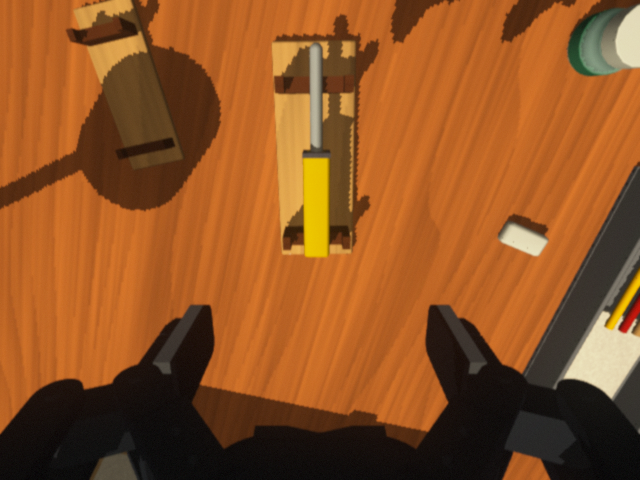

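The bar lies on both blocks of its rest, as at first, with the handle at about (316,205) and the tip at (316,45). The collar phase has held, at about 2.87 rad. Handing in.

```bash
python3 -c "
from h import *
print(job.job_done())"
```

```text
the job is handed in; nothing more can be done
None
```

I handed the job in at about 15 s: I turned the collar clockwise in two pulls to an estimated 2.87 rad, where the pad should press firmly (that force is inferred from the turn, not measured), and laid the bar back on its rest within about 2 mm of where it was.

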